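# Sweep the loose heat sinks into the parts pen

### The arm

A 6-joint arm with a two-finger parallel gripper is mounted at the origin on the work surface. World frame = base frame: x ahead of the robot, y to its left, z up, the work surface at z = 0. Lengths are in m, angles in rad, forces in N, time in s.
With the tool pointing down it reaches from about 0.3 to 0.775 m from the base axis. Payload 14.6 kg.
Tool frame: the origin (TCP) lies at the very end of the fingers, on their centre line; the grasp point (between the pads) lies 19 mm behind it (hold_point_z is the distance from the TCP to the grasp point, in m); z points along the fingers, y is the direction in which the jaws open and shut (so a half turn about z gives the same grasp; the last joint's range is limited). The gripper opens to 94 mm and grips with 3 to 60 N. Pads are 16 mm wide; open, the fingers measure 119 mm over their backs; the gripper's body (75 mm by 177 mm) begins 78 mm behind the grasp point.
Start: joints at [1.276, 0.3, 1.521, -0, 1.321, -0.067], TCP at [0.124, 0.536, 0.205] pointing down, gripper open.
Joint ranges: [-3.03, 3.03], [-0.79, 2.21], [0.23, 2.52], [-1.04, 4.18], [0, 3.07], [-2.55, 2.55]. Speed limits (rad/s): [2.22, 2.22, 2.57, 3.14, 3.14, 3.14].

### API

Orientations are given as [roll, pitch, yaw] about the fixed x, y, z axes, in that order (R = Rz(yaw) Ry(pitch) Rx(roll)).
In Python, from bench import * gives the robot as it stands.
- The arm moves only by the tool play_rows, never from a script. Its argument "commands" is one flat list of numbers, 7 for each row, row after row: the shift along the tool's x, y, z in units of 0.2 m (1.0 is 0.2 m), then the turn, a rotation vector about the tool's x, y, z in units of 30 degrees (1.0 is 30 degrees), then the closure, from -1 (fully open) to 1 (shut). In form: [dx, dy, dz, rx, ry, rz, gripper, dx, dy, dz, rx, ry, rz, gripper, ...]. A call has 1 to 8 rows; each row shifts and turns the commanded pose from where the row before left it, along the tool's axes as they then stand; what a row does not reach is not made up. A row lasts 1/12 s, in which the tool goes at most 41.7 mm and 7.16 degrees, less where a joint would pass 70% of its speed; a pose out of reach is approached as far as the arm can. A call with a number of a shift or a turn outside -1 to 1 is refused whole. A call with a gripper value outside its range is refused whole. The fingers move at their own pace and stop on an object; "squeeze" is the grip in N (left out, the last holds). Time passes only in rows, so rows that do not move let the fingers close. It gives the time, the measured TCP pose, the force and the opening at its end, in the units of the state.
- get_state(): the state, without advancing time (a new reading comes with each control period).
- grab_frame(name): name is "scene" or "top" or "wrist"; returns a dict with "frame" (400x640x3 uint8, red, green, blue), "range_z" (400x640 float32, m along the optical axis (not along the pixel's ray), 0 where there is no reading), "fx", "fy", "cx", "cy" (pixels), "R" (3x3) and "t" (3): a world point X has camera coordinates R X + t; the wrist camera has in their place "mount" (4x4, takes a point from camera to tool coordinates, whose origin is the TCP and whose axes are the flange's). Camera axes: x right, y down, z forward; pixel columns grow to the right and rows downward; lengths in m; the calibration is good to about 2 mm. A picture is of the moment at which its call begins: read the wrist's pose just before it.
- hand_in(): hands the job in, once; it reports no verdict.
The state is a dict: "t": time; "qpos": joint angles; "qd": joint speeds; "tau": joint torques, N m; "tcp_pos": TCP position; "ee_rot": TCP orientation; "wrist_force": force on the tool from outside, world axes, zero at the start; "moment": the same for the moment, N m; "grip_width": finger opening in m.
Only numpy, scipy, OpenCV 4.12 (cv2) and the standard library are available. Lean on these libraries where they do the work, as an engineer would, in place of code of your own. Each camera call takes 0.05 s, during which the arm holds its last target.

### The job

Clear the repair bench: with closed fingers, sweep the three loose finned heat sinks along the bench into the three-sided parts pen, through its open side, until each lies wholly inside it. Only push them, never grip them or pick them up, and leave the two standing capacitors and everything else on the bench where they are.

Things in the scene. Friction and masses are not known exactly. Their poses are not given: they have to be found in the camera images.
- sink_a_mid (a point): centre of a loose finned aluminium heat sink, a square block 30 x 30 mm and 18 mm high (about 35 g) lying flat on the bench, fins up; the point is half-way up, 9 mm above the bench. The three are alike. Slides when pushed at its side, does not roll.
- sink_b_mid (a point): centre of a loose finned aluminium heat sink, a square block 30 x 30 mm and 18 mm high (about 35 g) lying flat on the bench, fins up; the point is half-way up, 9 mm above the bench. The three are alike. Slides when pushed at its side, does not roll.
- sink_c_mid (a point): centre of a loose finned aluminium heat sink, a square block 30 x 30 mm and 18 mm high (about 35 g) lying flat on the bench, fins up; the point is half-way up, 9 mm above the bench. The three are alike. Slides when pushed at its side, does not roll.
- pen: parts pen: three low grey walls fixed to the bench, a U open towards the robot; walls 4 mm thick, 20 mm high, no floor or sill: parts slide in along the bench. Origin on the bench at the centre of the inside, z up; x points from the open side (the line x = -45 mm) to the inner back face (x = +45 mm); inner side faces at y = +-95 mm. It never moves during the job.
- cap_a: electrolytic capacitor standing on end on the bench, a black cylinder 22 mm in diameter and 38 mm high, light (about 30 g); origin at the centre of its underside, z up. Not to be moved.
- cap_b: electrolytic capacitor standing on end on the bench, a black cylinder 22 mm in diameter and 38 mm high, light (about 30 g); origin at the centre of its underside, z up. Not to be moved.
- bottle: small white plastic bottle with black cap, 38 mm in diameter, 85 mm high, standing; origin at the centre of its underside. Not to be moved.
- driver: screwdriver lying on the bench, 170 mm long, along its x axis, black handle, origin near the middle. Not to be moved.
- jar: clear jar with steel lid, 56 mm in diameter, 55 mm high, standing; origin at the centre of its underside. Not to be moved.

How it is judged:
At the end, for the whole second after the job is handed in: All three heat sinks lie at rest on the bench inside the pen: each centre at least 13 mm past the line of the open side and between the walls, centre lower than 20 mm. Both capacitors stand upright (within 0.15 rad); they, the bottle, the screwdriver and the jar are within 20 mm of where they began (x of sink_a_mid in the frame of pen between -0.032 and 0.045 m and y of sink_a_mid in the frame of pen between -0.095 and 0.095 m and height (world z) of each of sink_a_mid, sink_b_mid, sink_c_mid below 0.02 m and linear speed of each of sink_a, sink_b, sink_c below 0.02 m/s and x of sink_b_mid in the frame of pen between -0.032 and 0.045 m and y of sink_b_mid in the frame of pen between -0.095 and 0.095 m and x of sink_c_mid in the frame of pen between -0.032 and 0.045 m and y of sink_c_mid in the frame of pen between -0.095 and 0.095 m and angle between each of cap_a, cap_b's own z axis and vertical below 0.15 rad and distance of each of cap_a, cap_b, bottle, driver, jar from where it was at the start of the episode below 0.02 m); the robot touches nothing.
It fails at once if a heat sink is picked up or carried (its centre rises above 28 mm; lying flat it is at 9 mm) (height (world z) of any of sink_a_mid, sink_b_mid, sink_c_mid above 0.028 m).
It fails at once if a heat sink is taken between the fingers (its centre comes within 18 mm of the grasp point) (distance between the grasp point and sink_a_mid below 0.018 m or distance between the grasp point and sink_b_mid below 0.018 m or distance between the grasp point and sink_c_mid below 0.018 m).
It fails at once if a capacitor is pushed more than 20 mm or knocked over (distance of any of cap_a, cap_b from where it was at the start of the episode above 0.02 m or angle between any of cap_a, cap_b's own z axis and vertical above 0.5 rad).
It fails at once if the bottle, screwdriver or jar is moved more than 20 mm (distance of any of bottle, driver, jar from where it was at the start of the episode above 0.02 m).
It also fails if it takes over 72 s, if anything falls off the work surface, if the arm or the gripper's body presses on something with over 40 N, if the wrist force passes 120 N, or if a joint passes its speed limit or range.

## Working session

There is one attempt and no reset: what is moved stays moved. The work goes in short steps, Python scripts to look and compute and a tool call to move; the robot and the scene stay as the last step left them, time stands still between calls to the robot, and variables do not carry over. Pictures are saved under pics/ and viewed, and the job is handed in when it is done.

Besides the shell and the picture viewer there is one more tool, called after ">>>" by a JSON object that holds its "fn" and its "kwargs". play_rows: Moves the arm, as the interface text tells. Its arguments: {"type":"object","properties":{"commands":{"type":"array"},"squeeze":{"type":"number"}},"required":["commands"]}

```bash
mkdir -p pics; ls
python3 - <<'E'
from bench import *
import cv2
print(get_state())
for n in ("top","scene"):
    f=grab_frame(n); cv2.imwrite(f"pics/{n}0.png",f["frame"][:,:,::-1]); print(n,f["fx"],f["fy"],f["cx"],f["cy"],f["R"],f["t"])
E
```

```text
pics
{'t': 0.0, 'qpos': array([ 1.27640364e+00,  3.00462019e-01,  1.52160035e+00, -2.15677519e-06,
        1.32071856e+00, -6.65893979e-02]), 'qd': array([ 1.26302970e-03, -5.56322261e-05, -2.67424893e-04, -1.74067009e-03,
       -2.64066043e-04,  3.73228445e-04]), 'tau': array([ 1.42331362e-03, -5.31799257e+01, -3.52740383e+01,  7.08612869e-02,
        2.44483963e-02, -1.35642822e-04]), 'tcp_pos': array([0.12412838, 0.53552631, 0.20488317]), 'ee_rot': array([-3.14040687e+00, -7.69836878e-05,  2.91378985e+00]), 'wrist_force': array([-0.04181301, -0.27946568, -0.58624194]), 'moment': array([ 0.00860956, -0.00340646, -0.01873107]), 'grip_width': 0.0940812456149884}
top 408.7270581519422 408.7270581519422 313.7205808263786 191.41951553084024 [[-0.0122556  -0.99950392 -0.02901242]
 [-0.98741315  0.01667271 -0.15728096]
 [ 0.15768665  0.02671968 -0.98712764]] [0.06167087 0.55688955 0.93836324]
scene 421.4687789035125 421.4687789035125 326.2881621791671 199.41918668255792 [[-0.22223436  0.9748861  -0.01445629]
 [ 0.73450977  0.15765093 -0.6600315 ]
 [-0.64117649 -0.15729997 -0.75109882]] [ 0.10151891 -0.38606138  1.42518946]
```

View pics/top0.png

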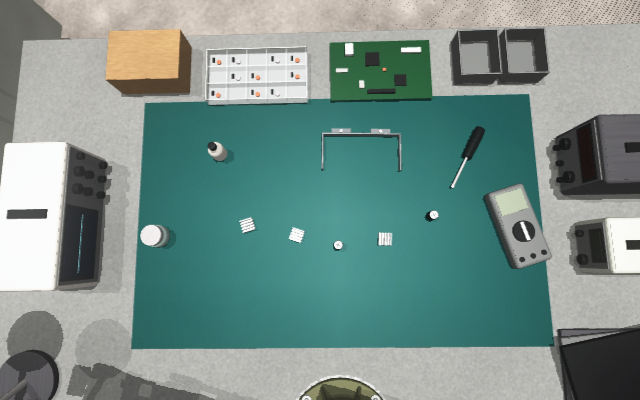

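View pics/scene0.png

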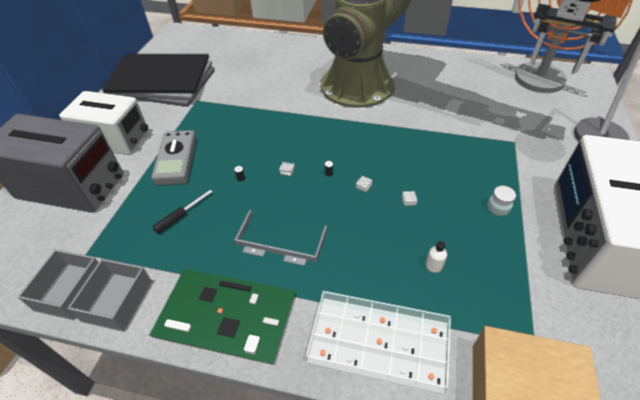

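The top view shows sinks at about (248,225), (297,235) and (385,239). The caps are at (338,245) and (433,215), and the pen spans (322–401, 133–170), opening downwards towards the robot. Next I'll measure these precisely.

```bash
cat > h.py <<'E'
from bench import *
import cv2, numpy as np
def ray(f,u,v,z):
    R,t=f["R"],f["t"]; d=R.T@np.array([(u-f["cx"])/f["fx"],(v-f["cy"])/f["fy"],1]); c=-R.T@t
    return (c+d*(z-c[2])/d[2])[:2]
def proj(f,X):
    p=f["R"]@np.array(X)+f["t"]; return f["fx"]*p[0]/p[2]+f["cx"],f["fy"]*p[1]/p[2]+f["cy"]
def cloud(f):
    z=f["range_z"]; v,u=np.mgrid[:400,:640]
    P=np.stack([(u-f["cx"])/f["fx"]*z,(v-f["cy"])/f["fy"]*z,z],-1)
    return (P-f["t"])@f["R"]
def white(f,zt=.018,show=True):
    im=f["frame"].astype(int); m=(im.min(2)>120).astype(np.uint8)
    m=cv2.morphologyEx(m,cv2.MORPH_CLOSE,np.ones((3,3)))
    n,l,s,c=cv2.connectedComponentsWithStats(m)
    out=[]
    for i in range(1,n):
        x,y,w,h,a=s[i]
        if a<15 or a>400: continue
        p=ray(f,*c[i],zt)
        if not(.2<p[0]<.8 and abs(p[1])<.5): continue
        cs=np.argwhere(l==i)[:,::-1].astype(np.float32)
        pts=np.array([ray(f,*q,zt) for q in cs])
        r=cv2.minAreaRect((pts*1000).astype(np.float32))
        print("px",c[i].round(1),"a",a,"xy",p.round(4),"rect",np.round(r[0]),np.round(r[1]),round(r[2]))
E
python3 - <<'E'
from h import *
f=grab_frame("top"); white(f)
C=cloud(f)
print("bench z",np.median(C[250:330,200:300,2]))
for nm,a in dict(pen=(120,175,315,410),caps=(235,252,330,347),capb=(207,223,425,441),drv=(120,192,440,490),s=(215,250,235,310),s2=(228,250,375,395)).items():
    P=C[a[0]:a[1],a[2]:a[3]].reshape(-1,3); P=P[P[:,2]>.008]
    print(nm,len(P), np.percentile(P,[2,50,98],axis=0).round(4).tolist() if len(P) else '')
for p in [(322,169),(401,170),(323,134),(400,134)]: print(p,ray(f,*p,.02).round(4))
for n in ("top",):
    cv2.imwrite("pics/z1.png",cv2.resize(f["frame"][110:260,230:450,::-1],None,fx=3.5,fy=3.5,interpolation=cv2.INTER_CUBIC))
E
```

```text
px [355.2 133.7] a 272 xy [ 0.7077 -0.0521] rect [702. -49.] [ 80. 212.] 23
px [400. 152.] a 35 xy [ 0.658  -0.1623] rect [ 658. -162.] [ 0. 87.] 87
px [216.1 150. ] a 123 xy [0.6723 0.3002] rect [674. 302.] [34. 36.] 46
px [458.8 172.4] a 89 xy [ 0.6035 -0.3042] rect [ 604. -305.] [ 7. 84.] 61
px [433.7 214.3] a 59 xy [ 0.5008 -0.2367] rect [ 500. -237.] [19. 17.] 89
px [246.8 224.6] a 174 xy [0.4825 0.2195] rect [483. 219.] [32. 33.] 16
px [296.3 234.4] a 175 xy [0.4568 0.098 ] rect [457.  98.] [33. 31.] 71
px [384.8 238.4] a 175 xy [ 0.4442 -0.1161] rect [ 444. -115.] [31. 32.] 88
px [337.9 244.5] a 59 xy [ 0.431  -0.0027] rect [431.  -3.] [19. 17.] 89
bench z 0.0009980645336958086
pen 381 [[0.4027, -0.1629, 0.0087], [0.705, -0.0772, 0.0196], [0.7136, 0.0351, 1.0157]]
caps 69 [[0.42, -0.0109, 0.0195], [0.4294, 0.0, 0.0387], [0.4388, 0.0093, 0.0416]]
capb 92 [[0.4878, -0.2388, 0.0102], [0.4971, -0.2266, 0.0379], [0.507, -0.219, 0.0431]]
drv 452 [[0.4027, -0.3681, 0.0125], [0.6678, -0.3366, 0.023], [0.7154, 0.0273, 1.0157]]
s 184 [[0.4027, 0.0273, 0.0082], [0.4715, 0.2088, 0.0174], [0.4985, 0.235, 1.0157]]
s2 109 [[0.4287, -0.1288, 0.0087], [0.4449, -0.114, 0.0174], [0.4574, -0.0996, 0.0241]]
(322, 169) [0.6179 0.0329]
(401, 170) [ 0.6117 -0.1623]
(323, 134) [0.708 0.029]
(400, 134) [ 0.7039 -0.164 ]
```

View pics/z1.png

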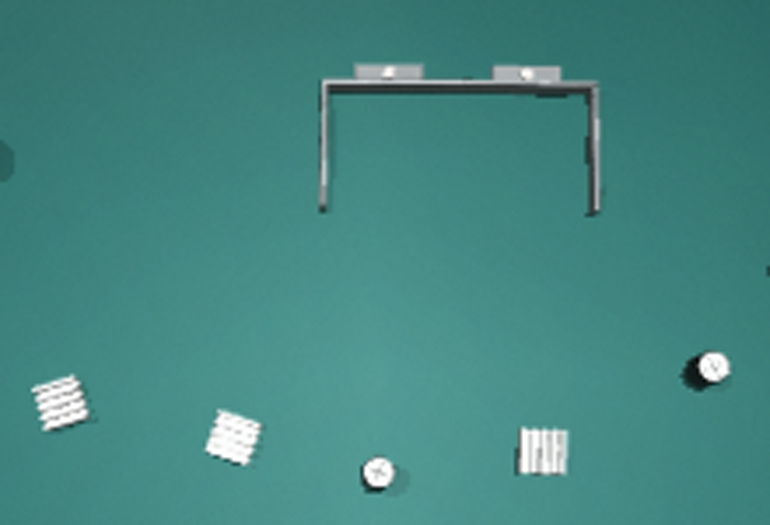

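>>> {"fn": "play_rows", "kwargs": {"commands": [0,0,0,0,0,-0.2175,1,0,0,0,0,0,-0.2175,1,-0.17,-0.1,0,0,0,0,1,-0.17,-0.1,0,0,0,0,1,-0.17,-0.1,0,0,0,0,1,-0.17,-0.1,0,0,0,0,1,-0.17,-0.1,0,0,0,0,1,-0.17,-0.1,0,0,0,0,1], "squeeze": 10}}

```text
t: 0.82
tcp_pos: [0.3295, 0.4144, 0.2054]
ee_rot: [-3.141, -0.0, -3.141]
wrist_force: [0.7, 0.5, -0.2]
grip_width: 0.044
```

>>> {"fn": "play_rows", "kwargs": {"commands": [-0.035,-0.165,0,0,0,0,1,-0.035,-0.165,0,0,0,0,1,-0.035,-0.165,0,0,0,0,1,-0.035,-0.165,0,0,0,0,1,-0.035,-0.165,0,0,0,0,1,-0.035,-0.165,0,0,0,0,1,-0.035,-0.165,0,0,0,0,1,-0.035,-0.165,0,0,0,0,1]}}

```text
t: 1.48
tcp_pos: [0.3841, 0.1502, 0.2054]
ee_rot: [-3.142, 0.0, -3.141]
wrist_force: [0.8, -0.9, 0.1]
grip_width: 0.0007
```

>>> {"fn": "play_rows", "kwargs": {"commands": [0,-0.165,0,0,0,0,1,0,-0.165,0,0,0,0,1,0,-0.165,0,0,0,0,1,0,-0.165,0,0,0,0,1,0,-0.165,0,0,0,0,1,0,-0.165,0,0,0,0,1,0,-0.165,0,0,0,0,1,0,-0.165,0,0,0,0,1]}}

```text
t: 2.15
tcp_pos: [0.3838, -0.1139, 0.2055]
ee_rot: [-3.142, 0.0, 3.142]
wrist_force: [0.5, 1.2, 0.6]
grip_width: 0.0005
```

>>> {"fn": "play_rows", "kwargs": {"commands": [0,0,0,0,0,0,1,0,0,0,0,0,0,1]}}

```text
t: 2.32
tcp_pos: [0.3839, -0.1132, 0.2052]
ee_rot: [3.141, -0.001, 3.138]
wrist_force: [0.7, 0.2, -0.3]
grip_width: 0.0001
```

>>> {"fn": "play_rows", "kwargs": {"commands": [0,-0.01,0.15,0,0,0,1,0,0,0.15,0,0,0,1,0,0,0.15,0,0,0,1,0,0,0.15,0,0,0,1,0,0,0.15,0,0,0,1,0,0,0.15,0,0,0,1,0,0,0.09,0,0,0,1,0,0,0,0,0,0,1]}}

```text
t: 2.98
tcp_pos: [0.3824, -0.1124, 0.0046]
ee_rot: [3.139, -0.005, -3.14]
wrist_force: [-0.9, 0.3, -0.7]
grip_width: 0.0006
```

Run:
```python
from h import *
s=get_state();print(s["tcp_pos"],s["ee_rot"])
f=grab_frame("scene"); cv2.imwrite("pics/s1.png",cv2.resize(f["frame"][120:280,200:440,::-1],None,fx=3.3,fy=3.3))
s=get_state();print(s["tcp_pos"],s["ee_rot"])
```

```text
[ 0.3823708  -0.11241746  0.00464892] [ 3.13941744 -0.00528548 -3.14023847]
[ 0.3833462  -0.11294787  0.00652531] [ 3.14021603 -0.00328535 -3.14036319]
```

View pics/s1.png

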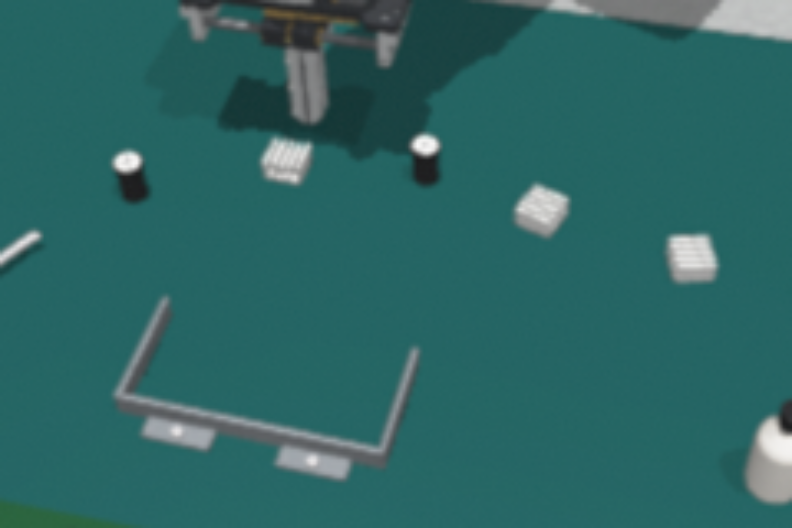

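>>> {"fn": "play_rows", "kwargs": {"commands": [-0.08,-0.01,0,0,0,0,1,-0.08,0,0,0,0,0,1,-0.05,0,0,0,0,0,1,-0.05,0,0,0,0,0,1,-0.05,0,0,0,0,0,1,-0.05,0,0,0,0,0,1,-0.05,0,0,0,0,0,1,-0.05,0,0,0,0,0,1]}}

```text
t: 3.7
tcp_pos: [0.4776, -0.1157, 0.0095]
ee_rot: [-3.141, 0.002, -3.141]
wrist_force: [-0.4, 1.1, -0.0]
grip_width: 0.0006
```

Run:
```python
from h import *
s=get_state();print(s["tcp_pos"],s["ee_rot"],s["wrist_force"])
f=grab_frame("scene"); cv2.imwrite("pics/s2.png",cv2.resize(f["frame"][120:280,200:440,::-1],None,fx=3.3,fy=3.3))
white(f)
```

```text
[ 0.4775896  -0.11572214  0.00948436] [-3.14095325e+00  2.16232718e-03 -3.14081897e+00] [-0.36303562  1.06244793 -0.02892318]
px [268.  134.4] a 265 xy [ 0.3266 -0.2046] rect [ 325. -209.] [114.  56.] 70
px [244.5 147.9] a 30 xy [ 0.3965 -0.2517] rect [ 396. -252.] [40. 12.] 43
px [306.  156.9] a 34 xy [ 0.3966 -0.0712] rect [400. -69.] [32. 14.] 14
px [280.6 175.7] a 303 xy [ 0.4815 -0.1189] rect [ 473. -121.] [122.  37.] 14
px [328.6 163.4] a 43 xy [ 0.409  -0.0043] rect [409.  -4.] [20. 19.] 12
px [237.9 168.7] a 43 xy [ 0.4798 -0.2401] rect [ 479. -240.] [19. 22.] 12
px [363.7 183.1] a 168 xy [0.4622 0.1017] rect [462. 101.] [37. 46.] 74
px [197.8 199.3] a 102 xy [ 0.6057 -0.3005] rect [ 605. -300.] [11. 83.] 61
px [409.3 197.6] a 179 xy [0.4877 0.2222] rect [487. 222.] [44. 34.] 12
px [279.6 242.3] a 221 xy [ 0.6898 -0.0577] rect [664. -63.] [197.  92.] 88
px [253.9 250.7] a 128 xy [ 0.7246 -0.1085] rect [ 725. -109.] [49. 17.] 88
px [435.9 259.3] a 373 xy [0.6601 0.2978] rect [660. 298.] [39. 68.] 81
px [294.7 259.6] a 135 xy [ 0.728  -0.0106] rect [728. -11.] [48. 17.] 89
```

View pics/s2.png

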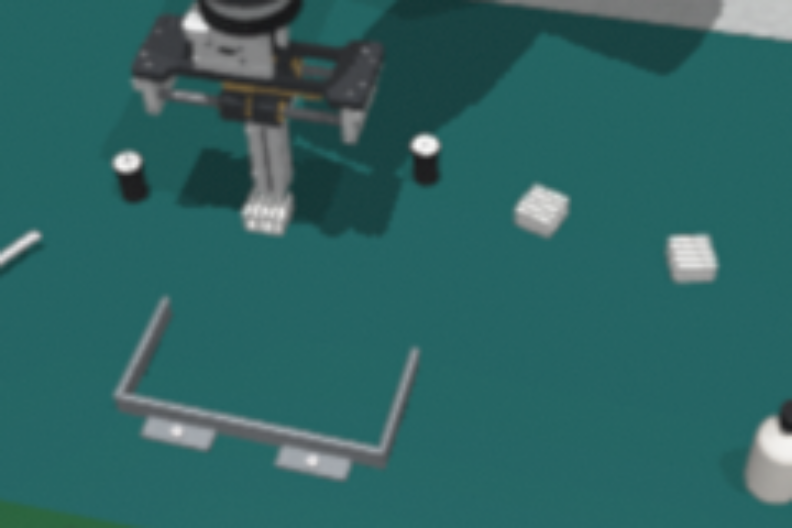

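The sink is flush on the fingertips and travelling straight, with both caps untouched. I'll continue the push.

>>> {"fn": "play_rows", "kwargs": {"commands": [-0.05,0,0.01,0,0,0,1,-0.05,0,0,0,0,0,1,-0.05,0,0,0,0,0,1,-0.05,0,0,0,0,0,1,-0.05,0,0,0,0,0,1,-0.05,0,0,0,0,0,1,-0.05,0,0,0,0,0,1,-0.05,0,0,0,0,0,1]}}

```text
t: 4.42
tcp_pos: [0.557, -0.1157, 0.0072]
ee_rot: [-3.141, 0.001, -3.141]
wrist_force: [-0.2, -0.2, 0.8]
grip_width: 0.0007
```

>>> {"fn": "play_rows", "kwargs": {"commands": [-0.05,0,0,0,0,0,1,-0.05,0,0,0,0,0,1,-0.05,0,0,0,0,0,1,-0.05,0,0,0,0,0,1,-0.05,0,0,0,0,0,1,-0.05,0,0,0,0,0,1,-0.05,0,0,0,0,0,1,-0.03,0,0,0,0,0,1]}}

```text
t: 5.08
tcp_pos: [0.6333, -0.1157, 0.0072]
ee_rot: [-3.141, 0.002, -3.141]
wrist_force: [-0.5, -0.1, -0.2]
grip_width: 0.0005
```

Run:
```python
from h import *
s=get_state();print(s["tcp_pos"],s["ee_rot"],s["wrist_force"])
f=grab_frame("scene"); cv2.imwrite("pics/s3.png",cv2.resize(f["frame"][120:280,200:440,::-1],None,fx=3.3,fy=3.3))
```

```text
[ 0.63326337 -0.11566138  0.00724515] [-3.14124450e+00  1.61573308e-03 -3.14088228e+00] [-0.45008666 -0.06777769 -0.19245098]
```

View pics/s3.png

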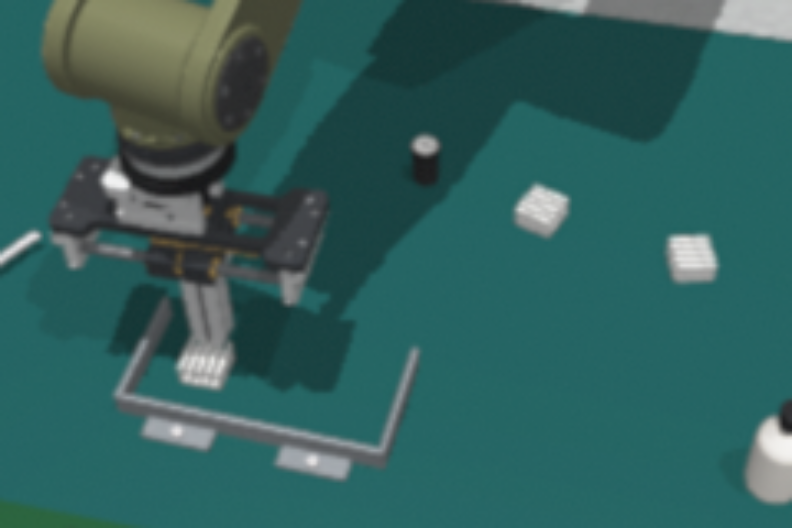

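Sink c now sits inside the pen, about 25 mm short of the back wall. I'll back off, lift, and go behind the middle sink.

>>> {"fn": "play_rows", "kwargs": {"commands": [0.1,0,0,0,0,0,1,0.1,0,-0.1,0,0,0,1,0.13,0.15,-0.15,0,0,0,1,0.15,0.18,-0.15,0,0,0,1,0.155,0.18,-0.1,0,0,0,1,0.155,0.18,0,0,0,0,1,0.155,0.18,0,0,0,0,1,0.16,0.18,0,0,0,0,1]}}

```text
t: 5.8
tcp_pos: [0.4391, 0.0604, 0.0901]
ee_rot: [3.141, 0.002, 3.141]
wrist_force: [0.4, 0.9, 0.0]
grip_width: 0.0009
```

>>> {"fn": "play_rows", "kwargs": {"commands": [0,0.19,0,0,0,0,1,0,0,0,0,0,0.2105,1,0,0,0,0,0,0.2105,1,0,0,0,0,0,0.2105,1,0,0,0,0,0,0.2105,1,0,0,0,0,0,0.2105,1,0,0,0,0,0,0.2105,1,0,0,0,0,0,0,1]}}

```text
t: 6.47
tcp_pos: [0.4405, 0.0974, 0.0899]
ee_rot: [3.141, 0.001, 2.475]
wrist_force: [-0.4, 0.5, 0.1]
grip_width: 0.0003
```

Run:
```python
from h import *
s=get_state();print(s["tcp_pos"],s["ee_rot"])
f=grab_frame("scene"); cv2.imwrite("pics/s4.png",cv2.resize(f["frame"][120:280,200:440,::-1],None,fx=3.3,fy=3.3))
f=grab_frame("top"); white(f)
```

```text
[0.44049453 0.09735502 0.08986667] [3.14100299e+00 5.40960917e-04 2.47522640e+00]
px [354.8 133.6] a 277 xy [ 0.7079 -0.0511] rect [703. -48.] [ 82. 212.] 23
px [400. 152.] a 35 xy [ 0.658  -0.1623] rect [ 658. -162.] [ 0. 87.] 87
px [216.1 150. ] a 123 xy [0.6723 0.3002] rect [674. 302.] [34. 36.] 46
px [381.  152.7] a 172 xy [ 0.6571 -0.115 ] rect [ 658. -115.] [30. 34.] 88
px [458.9 172.4] a 90 xy [ 0.6034 -0.3042] rect [ 604. -305.] [ 7. 84.] 61
px [433.7 214.3] a 59 xy [ 0.5008 -0.2367] rect [ 500. -237.] [19. 17.] 89
px [241.  222.6] a 20 xy [0.4874 0.2339] rect [487. 235.] [15.  7.] 1
px [299.9 229.4] a 15 xy [0.4688 0.0892] rect [468.  91.] [ 5. 20.] 15
px [337.9 244.5] a 59 xy [ 0.431  -0.0027] rect [431.  -3.] [19. 17.] 89
px [293.5 258.5] a 69 xy [0.3989 0.1052] rect [398. 105.] [14. 34.] 16
```

View pics/s4.png

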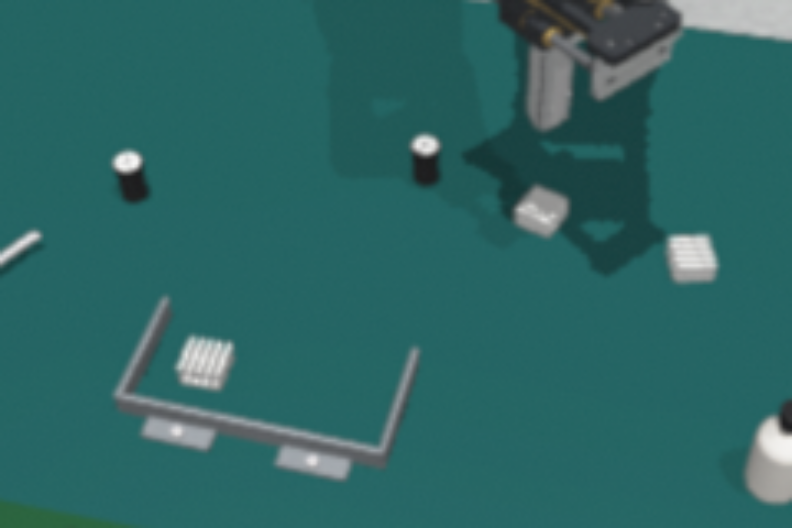

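R is at (0.658, −0.115) and good. The tool fell short, so I'll correct that, then descend behind M.

>>> {"fn": "play_rows", "kwargs": {"commands": [0.106,0.026,0,0,0,0,1,0.106,0.026,0,0,0,0,1,0,0,0,0,0,0,1,0,0,0.11,0,0,0,1,0,0,0.11,0,0,0,1,0,0,0.11,0,0,0,1,0,0,0.08,0,0,0,1,0,0,0,0,0,0,1]}}

```text
t: 7.23
tcp_pos: [0.4123, 0.1309, 0.0049]
ee_rot: [-3.138, -0.003, 2.483]
wrist_force: [-0.9, -1.2, -0.0]
grip_width: 0.0006
```

>>> {"fn": "play_rows", "kwargs": {"commands": [-0.06,0,0,0,0,0,1,-0.06,0,0,0,0,0,1,-0.04,0,0,0,0,0,1,-0.04,0,0,0,0,0,1,-0.04,0,0,0,0,0,1,-0.05,0,0,0,0,0,1,-0.05,0,0,0,0,0,1,-0.05,0,0,0,0,0,1]}}

```text
t: 7.9
tcp_pos: [0.4762, 0.0829, 0.0073]
ee_rot: [3.141, 0.0, 2.48]
wrist_force: [-0.2, 0.4, 0.4]
grip_width: 0.0006
```

Run:
```python
from h import *
s=get_state();print(s["tcp_pos"],s["ee_rot"])
f=grab_frame("scene"); cv2.imwrite("pics/s5.png",cv2.resize(f["frame"][120:280,200:440,::-1],None,fx=3.3,fy=3.3))
```

```text
[0.47616693 0.0829085  0.00731056] [3.14149258e+00 1.00032015e-04 2.48032771e+00]
```

View pics/s5.png

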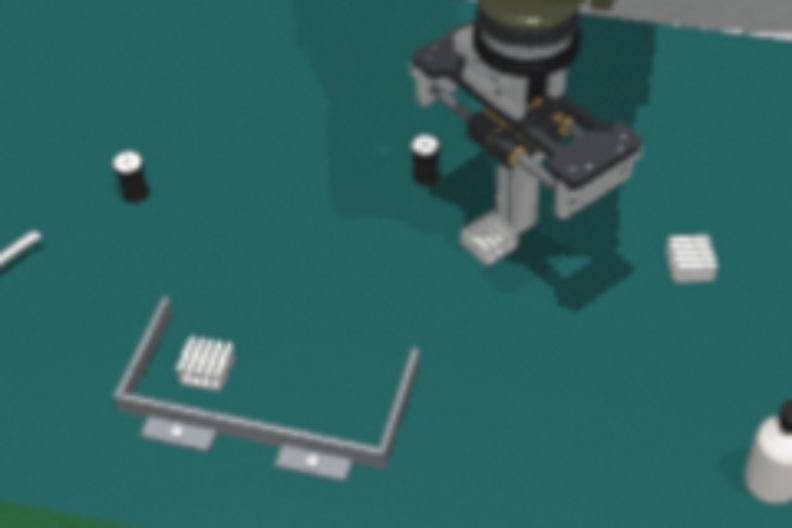

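Run:
```python
from h import *
f=grab_frame("scene")
im=f["frame"][175:205,330:375]; m=(im.astype(int).min(2)>90)
cv2.imwrite("pics/s6.png",cv2.resize(f["frame"][165:215,320:390,::-1],None,fx=10,fy=10,interpolation=cv2.INTER_CUBIC))
for p in [(338,192),(346,184),(356,189),(347,196)]: print(p,ray(f,*p,.018).round(4))
P=cloud(f)[160:215,320:380].reshape(-1,3); P=P[(P[:,2]>.011)&(P[:,2]<.024)&(P[:,0]>.44)]
print(len(P),P.mean(0)); print(cv2.minAreaRect((P[:,:2]*1000).astype(np.float32)))
```

```text
(338, 192) [0.5068 0.0424]
(346, 184) [0.4748 0.0571]
(356, 189) [0.4868 0.0856]
(347, 196) [0.5154 0.0676]
138 [0.49167264 0.06656944 0.01652838]
((480.9942321777344, 40.48125457763672), (105.19126892089844, 46.63225555419922), 68.53604125976562)
```

View pics/s6.png

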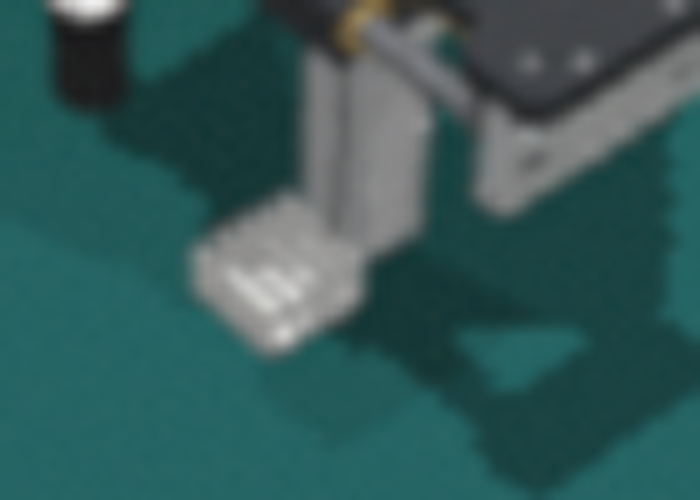

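The sink is flush on the fingers, about 3 mm off their centre line, which is stable enough. Continuing.

>>> {"fn": "play_rows", "kwargs": {"commands": [-0.06,0,0,0,0,0,1,-0.06,0,0,0,0,0,1,-0.06,0,0,0,0,0,1,-0.06,0,0,0,0,0,1,-0.06,0,0,0,0,0,1,-0.06,0,0,0,0,0,1,-0.06,0,0,0,0,0,1,-0.06,0,0,0,0,0,1]}}

```text
t: 8.67
tcp_pos: [0.5521, 0.0237, 0.0071]
ee_rot: [-3.142, -0.0, 2.48]
wrist_force: [-0.4, 0.2, 0.1]
grip_width: 0.0001
```

Run:
```python
from h import *
s=get_state();print(s["tcp_pos"],s["ee_rot"])
f=grab_frame("scene"); cv2.imwrite("pics/s7.png",cv2.resize(f["frame"][120:280,200:440,::-1],None,fx=3.3,fy=3.3))
```

```text
[0.55205521 0.023682   0.0071244 ] [-3.14156728e+00 -7.06570512e-05  2.48001980e+00]
```

View pics/s7.png

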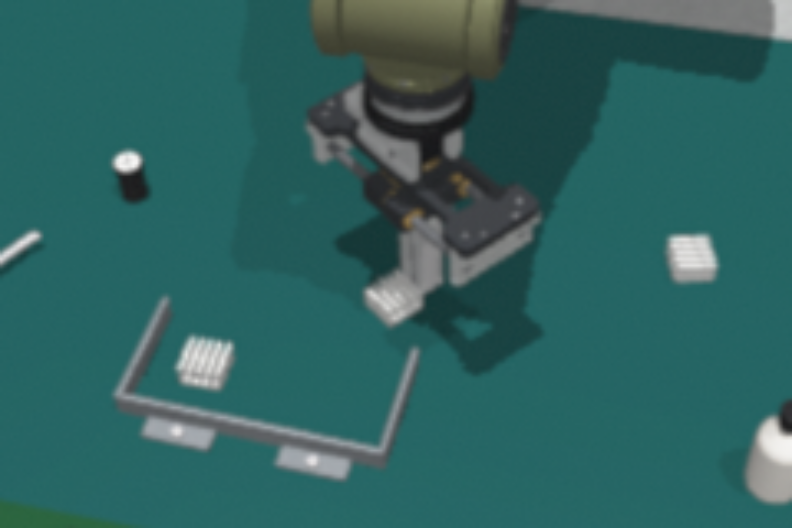

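>>> {"fn": "play_rows", "kwargs": {"commands": [-0.06,0,0,0,0,0,1,-0.06,0,0,0,0,0,1,-0.06,0,0,0,0,0,1,-0.06,0,0,0,0,0,1,-0.06,0,0,0,0,0,1,-0.06,0,0,0,0,0,1,-0.06,0,0,0,0,0,1,-0.06,0,0,0,0,0,1]}}

```text
t: 9.38
tcp_pos: [0.6273, -0.0349, 0.007]
ee_rot: [-3.141, -0.0, 2.48]
wrist_force: [0.5, -0.2, 0.6]
grip_width: 0.0
```

>>> {"fn": "play_rows", "kwargs": {"commands": [-0.04,0,0,0,0,0,1,-0.03,0,0,0,0,0,1,0,0,0,0,0,0,1]}}

```text
t: 9.63
tcp_pos: [0.6384, -0.0436, 0.007]
ee_rot: [3.142, 0.0, 2.48]
wrist_force: [0.0, -0.0, 0.3]
grip_width: 0.0006
```

Run:
```python
from h import *
s=get_state();print(s["tcp_pos"],s["ee_rot"])
f=grab_frame("scene"); cv2.imwrite("pics/s8.png",cv2.resize(f["frame"][120:280,200:440,::-1],None,fx=3.3,fy=3.3))
```

```text
[ 0.63840371 -0.04358795  0.00704941] [3.14152896e+00 1.86089914e-04 2.47966933e+00]
```

View pics/s8.png

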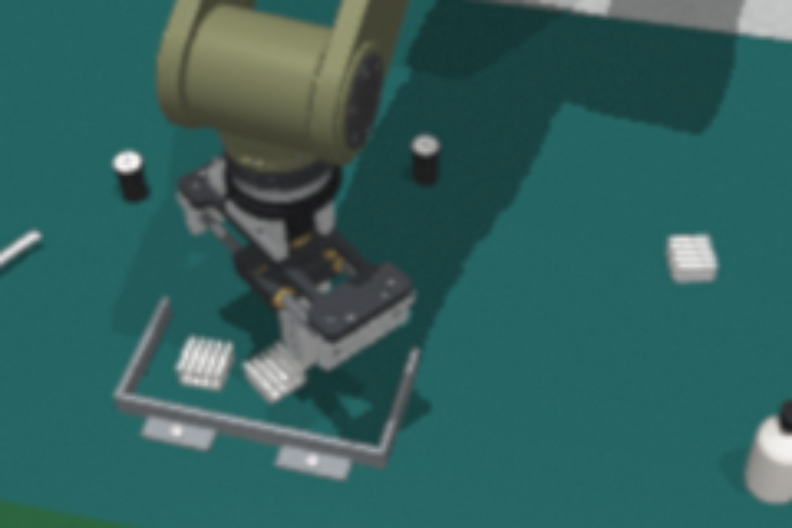

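M is in too, at about (0.656, −0.06). Retreating, lifting and rotating for the left sink.

>>> {"fn": "play_rows", "kwargs": {"commands": [0.1,0,0,0,0,0,1,0.1,0,-0.05,0,0,0,1,0,0,-0.15,0,0,0.198,1,0,0,-0.15,0,0,0.198,1,0,0,-0.15,0,0,0.198,1,0,0,0,0,0,0.198,1,0,0,0,0,0,0.198,1,0,0,0,0,0,0.198,1]}}

```text
t: 10.35
tcp_pos: [0.606, -0.0179, 0.1078]
ee_rot: [3.141, 0.0, 1.854]
wrist_force: [0.4, -0.6, 0.5]
grip_width: 0.0002
```

```bash
cat >> h.py <<'E'
from scipy.spatial.transform import Rotation as Ro
def go(x,y,z):
    s=get_state(); R=Ro.from_euler('xyz',s["ee_rot"]).as_matrix()
    print(s["tcp_pos"],s["ee_rot"],"units",(R.T@(np.array([x,y,z])-s["tcp_pos"])/.2).round(3))
E
python3 - <<'E'
from h import *
go(.466,.272,.1)
E
```

```text
[ 0.60604209 -0.01791916  0.10780244] [3.14084961e+00 2.69443987e-04 1.85355885e+00] units [ 1.587 -0.268  0.038]
```

>>> {"fn": "play_rows", "kwargs": {"commands": [0.13,-0.022,0,0,0,0,1,0.13,-0.022,0,0,0,0,1,0.13,-0.022,0,0,0,0,1,0.13,-0.022,0,0,0,0,1,0.13,-0.022,0,0,0,0,1,0.13,-0.022,0,0,0,0,1,0.13,-0.022,0,0,0,0,1,0.13,-0.022,0,0,0,0,1]}}

```text
t: 11.02
tcp_pos: [0.5123, 0.1724, 0.1072]
ee_rot: [-3.142, -0.0, 1.859]
wrist_force: [-0.4, -0.1, -0.1]
grip_width: 0.0006
```

>>> {"fn": "play_rows", "kwargs": {"commands": [0.13,-0.022,0,0,0,0,1,0.13,-0.022,0,0,0,0,1,0.13,-0.022,0,0,0,0,1,0.13,-0.022,0,0,0,0,1,0,0,0,0,0,0,1,0,0,0,0,0,0,1]}}

```text
t: 11.52
tcp_pos: [0.4664, 0.2667, 0.1072]
ee_rot: [-3.142, 0.0, 1.861]
wrist_force: [0.6, -0.3, -1.3]
grip_width: 0.0007
```

Run:
```python
from h import *
go(.466,.272,.006)
f=grab_frame("scene"); cv2.imwrite("pics/s9.png",cv2.resize(f["frame"][120:280,220:460,::-1],None,fx=3.3,fy=3.3))
f=grab_frame("top"); white(f)
```

```text
[0.46639134 0.26667274 0.10721435] [-3.1415599e+00  5.1443886e-05  1.8607249e+00] units [0.026 0.006 0.506]
px [354.9 133.6] a 278 xy [ 0.7079 -0.0515] rect [703. -48.] [ 82. 212.] 23
px [400. 152.] a 35 xy [ 0.658  -0.1623] rect [ 658. -162.] [ 0. 87.] 87
px [216.1 150. ] a 123 xy [0.6723 0.3002] rect [674. 302.] [34. 36.] 46
px [360.3 153.6] a 155 xy [ 0.6558 -0.0635] rect [656. -64.] [31. 33.] 51
px [381.  152.7] a 172 xy [ 0.6571 -0.115 ] rect [ 658. -115.] [30. 34.] 88
px [458.9 172.4] a 90 xy [ 0.6035 -0.3042] rect [ 604. -305.] [ 7. 84.] 61
px [433.7 214.3] a 59 xy [ 0.5008 -0.2367] rect [ 500. -237.] [19. 17.] 89
px [246.9 224.4] a 169 xy [0.4828 0.2192] rect [483. 219.] [32. 32.] 18
px [337.9 244.5] a 59 xy [ 0.431  -0.0027] rect [431.  -3.] [19. 17.] 89
```

View pics/s9.png

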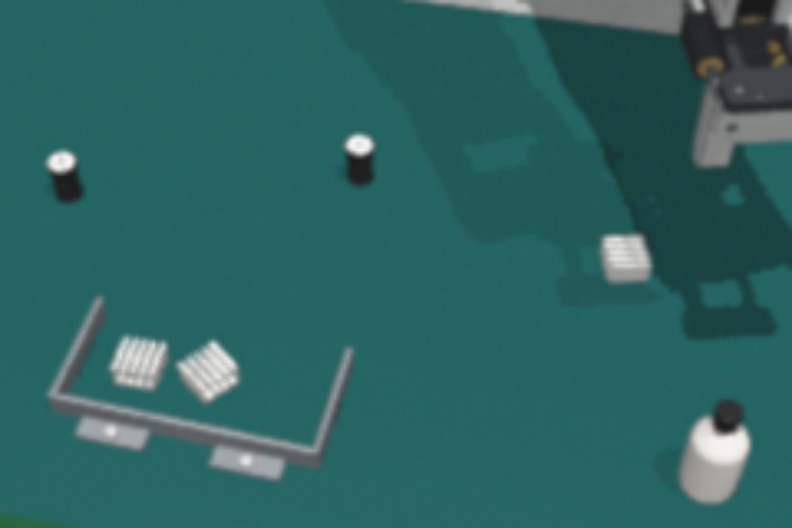

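Two sinks are in and the caps are unmoved; L is unchanged at (0.483, 0.219). Descending behind it, then pushing.

>>> {"fn": "play_rows", "kwargs": {"commands": [0.03,0.005,0.1,0,0,0,1,0,0,0.12,0,0,0,1,0,0,0.12,0,0,0,1,0,0,0.1,0,0,0,1,0,0,0.06,0,0,0,1,0,0,0,0,0,0,1,-0.06,0,0,0,0,0,1,-0.06,0,0,0,0,0,1]}}

```text
t: 12.28
tcp_pos: [0.4742, 0.2482, 0.0084]
ee_rot: [3.14, -0.0, 1.859]
wrist_force: [0.5, -0.9, -1.0]
grip_width: 0.0003
```

>>> {"fn": "play_rows", "kwargs": {"commands": [-0.05,0,0,0,0,0,1,-0.05,0,0,0,0,0,1,-0.05,0,0,0,0,0,1,-0.05,0,0,0,0,0,1,-0.05,0,0,0,0,0,1,-0.05,0,0,0,0,0,1,-0.05,0,0,0,0,0,1,-0.05,0,0,0,0,0,1]}}

```text
t: 12.95
tcp_pos: [0.4962, 0.1712, 0.0072]
ee_rot: [-3.142, 0.0, 1.858]
wrist_force: [0.0, 1.1, 0.7]
grip_width: 0.0007
```

Run:
```python
from h import *
go(.543,.013,.006)
f=grab_frame("scene"); cv2.imwrite("pics/s10.png",cv2.resize(f["frame"][120:280,220:460,::-1],None,fx=3.3,fy=3.3))
```

```text
[0.4962392  0.17119335 0.00718696] [-3.14152552e+00  1.74287356e-05  1.85825206e+00] units [-0.825 -0.     0.006]
```

View pics/s10.png

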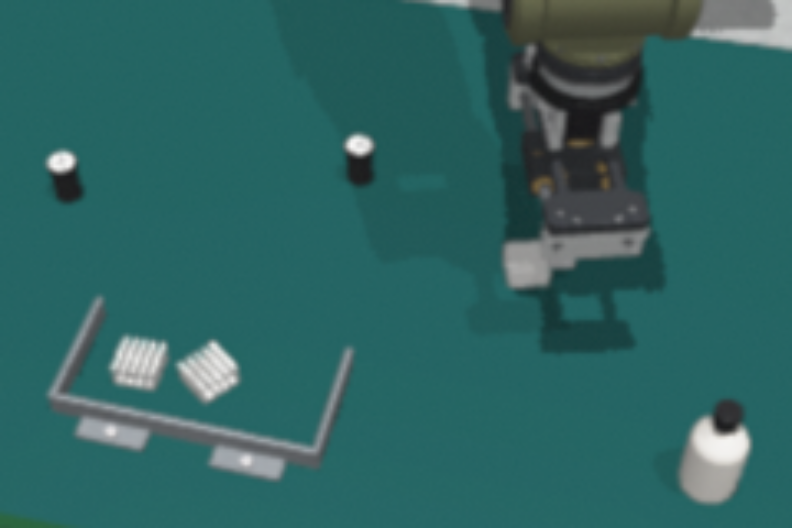

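The sink is flush and tracking straight, so I'll continue.

>>> {"fn": "play_rows", "kwargs": {"commands": [-0.06,0,0,0,0,0,1,-0.06,0,0,0,0,0,1,-0.06,0,0,0,0,0,1,-0.06,0,0,0,0,0,1,-0.06,0,0,0,0,0,1,-0.06,0,0,0,0,0,1,-0.06,0,0,0,0,0,1,-0.06,0,0,0,0,0,1]}}

```text
t: 13.67
tcp_pos: [0.5235, 0.0788, 0.0072]
ee_rot: [-3.142, -0.0, 1.858]
wrist_force: [0.4, -0.2, 0.1]
grip_width: 0.0002
```

>>> {"fn": "play_rows", "kwargs": {"commands": [-0.06,0,0,0,0,0,1,-0.06,0,0,0,0,0,1,-0.06,0,0,0,0,0,1,-0.06,0,0,0,0,0,1,-0.06,0,0,0,0,0,1,-0.03,0,0,0,0,0,1,0,0,0,0,0,0,1]}}

```text
t: 14.25
tcp_pos: [0.5423, 0.0156, 0.0072]
ee_rot: [3.141, 0.0, 1.857]
wrist_force: [-0.2, -0.1, -0.2]
grip_width: 0.0007
```

Run:
```python
from h import *
go(.543,.013,.006)
f=grab_frame("scene"); cv2.imwrite("pics/s11.png",cv2.resize(f["frame"][120:280,220:460,::-1],None,fx=3.3,fy=3.3))
```

```text
[0.54225004 0.01555328 0.00717006] [3.14149250e+00 1.23350408e-04 1.85696829e+00] units [-0.013 -0.     0.006]
```

View pics/s11.png

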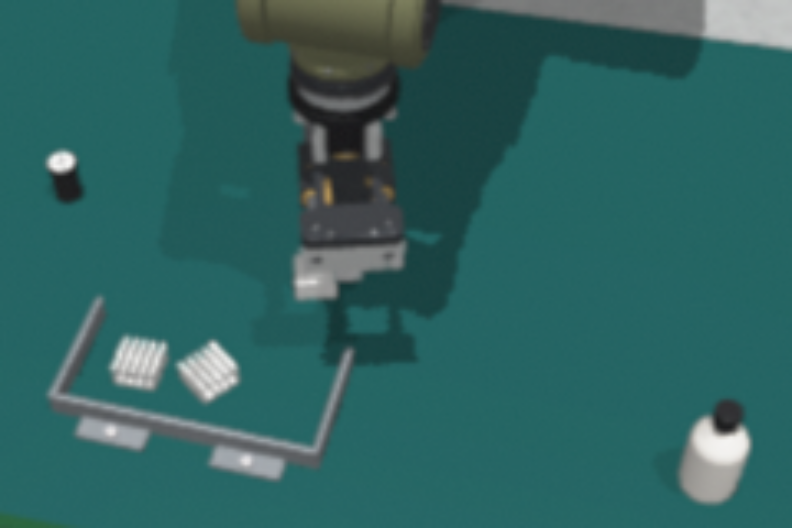

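>>> {"fn": "play_rows", "kwargs": {"commands": [0.1,0,0,0,0,0,1,0.1,0,-0.08,0,0,0,1,0,0,-0.13,0,0,-0.223,1,0,0,-0.13,0,0,-0.223,1,0,0,-0.13,0,0,-0.223,1,0,0,0,0,0,-0.223,1,0,0,0,0,0,-0.223,1,0,0,0,0,0,-0.223,1]}}

```text
t: 14.97
tcp_pos: [0.5305, 0.0558, 0.1017]
ee_rot: [3.141, 0.001, 2.565]
wrist_force: [1.0, -0.2, -0.2]
grip_width: 0.0006
```

>>> {"fn": "play_rows", "kwargs": {"commands": [0,0,0,0,0,-0.223,1,0,0,0,0,0,-0.223,1,0,0,0,0,0,-0.223,1,0,0,0,0,0,-0.223,1,0,0,0,0,0,-0.223,1,0,0,0,0,0,0,1]}}

```text
t: 15.47
tcp_pos: [0.5304, 0.0557, 0.1012]
ee_rot: [3.142, -0.0, -3.134]
wrist_force: [-0.4, 0.6, -0.6]
grip_width: 0.0003
```

Run:
```python
from h import *
go(.49,-.01,.1)
f=grab_frame("top"); white(f)
f=grab_frame("scene"); cv2.imwrite("pics/s12.png",cv2.resize(f["frame"][120:280,220:460,::-1],None,fx=3.3,fy=3.3));white(f)
```

```text
[0.53036372 0.05570341 0.10118023] [ 3.14157315e+00 -1.22791724e-04 -3.13422881e+00] units [ 0.204 -0.327  0.006]
px [356.6 132. ] a 266 xy [ 0.7119 -0.0558] rect [711. -59.] [ 54. 200.] 13
px [400. 152.] a 35 xy [ 0.658  -0.1623] rect [ 658. -162.] [ 0. 87.] 87
px [216.1 150.1] a 125 xy [0.6721 0.3001] rect [674. 302.] [34. 36.] 46
px [360.3 153.6] a 155 xy [ 0.6558 -0.0635] rect [656. -64.] [31. 33.] 51
px [381.  152.7] a 172 xy [ 0.6571 -0.115 ] rect [ 658. -115.] [30. 34.] 88
px [459.  172.3] a 92 xy [ 0.6038 -0.3045] rect [ 604. -305.] [ 7. 84.] 61
px [310.5 173.2] a 103 xy [0.6082 0.0616] rect [607.  69.] [  7. 112.] 2
px [327.4 200.5] a 36 xy [0.5388 0.021 ] rect [540.  23.] [22. 10.] 89
px [433.7 214.3] a 59 xy [ 0.5008 -0.2367] rect [ 500. -237.] [19. 17.] 89
px [343.3 217.1] a 15 xy [ 0.4974 -0.0171] rect [496. -16.] [10.  7.] 89
px [304.3 142.8] a 38 xy [ 0.3402 -0.0908] rect [343. -91.] [41. 15.] 20
px [376.  153.4] a 43 xy [0.3425 0.1163] rect [345. 118.] [15. 42.] 89
px [341.9 164.7] a 172 xy [0.4064 0.0324] rect [408.  33.] [90. 28.] 12
px [328.6 163.5] a 42 xy [ 0.4092 -0.0041] rect [409.  -4.] [20. 19.] 12
px [238.  168.5] a 46 xy [ 0.4792 -0.24  ] rect [ 479. -240.] [19. 22.] 12
px [197.8 199.3] a 102 xy [ 0.6057 -0.3005] rect [ 605. -300.] [11. 83.] 61
px [314.9 203.1] a 162 xy [ 0.5556 -0.0065] rect [556.  -6.] [43. 30.] 14
px [279.9 242.3] a 219 xy [ 0.6897 -0.0572] rect [663. -63.] [197.  91.] 88
px [261.6 229.4] a 205 xy [ 0.6628 -0.111 ] rect [ 663. -111.] [37. 42.] 89
px [283.1 232.2] a 203 xy [ 0.66   -0.0582] rect [660. -58.] [41. 36.] 53
px [253.9 250.7] a 128 xy [ 0.7246 -0.1085] rect [ 725. -109.] [49. 17.] 88
px [435.9 259.3] a 373 xy [0.6601 0.2978] rect [660. 298.] [39. 68.] 81
px [294.7 259.6] a 135 xy [ 0.728  -0.0106] rect [728. -11.] [48. 17.] 89
```

View pics/s12.png

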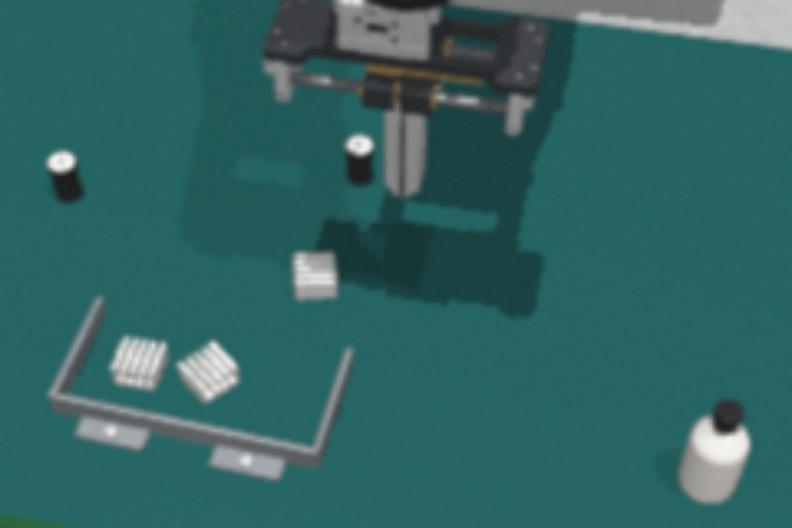

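By the scene view, corrected for its roughly 5 mm offset, L is at about (0.550, −0.011). I'll go behind it and descend, clear of cap_a at (0.43, 0).

>>> {"fn": "play_rows", "kwargs": {"commands": [0.068,-0.109,0,0,0,0,1,0.068,-0.109,0,0,0,0,1,0.068,-0.109,0,0,0,0,1,0,0,0,0,0,0,1,0,0,0.14,0,0,0,1,0,0,0.14,0,0,0,1,0,0,0.12,0,0,0,1,0,0,0.07,0,0,0,1]}}

```text
t: 16.23
tcp_pos: [0.4889, -0.0098, 0.0049]
ee_rot: [3.141, -0.002, 3.139]
wrist_force: [0.0, -0.3, -0.3]
grip_width: 0.0006
```

Run:
```python
from h import *
go(.637,-.01,.006)
```

```text
[ 0.48894087 -0.00977173  0.00492094] [ 3.14130808e+00 -2.27763324e-03  3.13892326e+00] units [-0.74   0.001 -0.007]
```

>>> {"fn": "play_rows", "kwargs": {"commands": [-0.05,0,0,0,0,0,1,-0.05,0,0,0,0,0,1,-0.05,0,0,0,0,0,1,-0.04,0,0,0,0,0,1,-0.05,0,0,0,0,0,1,-0.05,0,0,0,0,0,1,-0.05,0,0,0,0,0,1,-0.05,0,0,0,0,0,1]}}

```text
t: 16.9
tcp_pos: [0.5684, -0.0098, 0.0072]
ee_rot: [3.142, -0.0, 3.14]
wrist_force: [0.1, 0.1, 0.8]
grip_width: 0.001
```

Run:
```python
from h import *
go(.637,-.01,.006)
f=grab_frame("scene"); cv2.imwrite("pics/s13.png",cv2.resize(f["frame"][120:280,220:460,::-1],None,fx=3.3,fy=3.3))
```

```text
[ 0.56843249 -0.00980621  0.00716136] [ 3.14153732e+00 -9.70175598e-05  3.14020240e+00] units [-0.343 -0.     0.006]
```

View pics/s13.png

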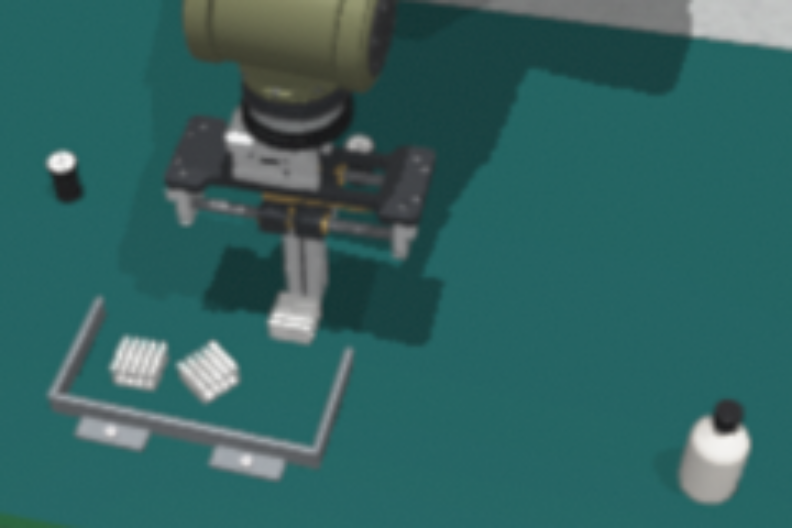

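The sink is flush and lined up with the gap left of M. I'll push the remaining 0.34 units.

>>> {"fn": "play_rows", "kwargs": {"commands": [-0.05,0,0,0,0,0,1,-0.05,0,0,0,0,0,1,-0.05,0,0,0,0,0,1,-0.05,0,0,0,0,0,1,-0.05,0,0,0,0,0,1,-0.05,0,0,0,0,0,1,-0.03,0,0,0,0,0,1,0,0,0,0,0,0,1]}}

```text
t: 17.62
tcp_pos: [0.6344, -0.0099, 0.0071]
ee_rot: [-3.142, 0.0, 3.142]
wrist_force: [0.6, -0.3, 0.3]
grip_width: 0.0004
```

>>> {"fn": "play_rows", "kwargs": {"commands": [0.1,0,0,0,0,0,1,0.1,0,-0.1,0,0,0,1,0.1,0,-0.15,0,0,0,1,0.1,0,-0.15,0,0,0,1,0.15,0,-0.15,0,0,0,1,0.15,0,-0.1,0,0,0,1,0.15,0,0,0,0,0,1,0,0,0,0,0,0,1]}}

```text
t: 18.28
tcp_pos: [0.4604, -0.01, 0.1374]
ee_rot: [-3.142, 0.0, -3.141]
wrist_force: [-0.3, 0.0, 0.2]
grip_width: 0.0001
```

Run:
```python
from h import *
go(.45,-.01,.15)
f=grab_frame("top"); white(f); cv2.imwrite("pics/t14.png",cv2.resize(f["frame"][110:260,200:500,::-1],None,fx=2.6,fy=2.6))
f=grab_frame("scene"); cv2.imwrite("pics/s14.png",f["frame"][:,:,::-1])
```

```text
[ 0.46043436 -0.00998841  0.13740287] [-3.14155920e+00  3.14494000e-04 -3.14136004e+00] units [ 0.052 -0.    -0.063]
px [354.7 133.5] a 281 xy [ 0.7081 -0.051 ] rect [703. -48.] [ 82. 212.] 23
px [400. 152.] a 35 xy [ 0.658  -0.1623] rect [ 658. -162.] [ 0. 87.] 87
px [216.1 150.1] a 125 xy [0.6721 0.3001] rect [674. 302.] [34. 36.] 46
px [341.  152.5] a 156 xy [ 0.6596 -0.0153] rect [660. -15.] [30. 28.] 89
px [360.3 153.6] a 155 xy [ 0.6558 -0.0635] rect [656. -64.] [31. 33.] 51
px [381.  152.7] a 172 xy [ 0.6571 -0.115 ] rect [ 658. -115.] [30. 34.] 88
px [458.9 172.4] a 90 xy [ 0.6035 -0.3043] rect [ 604. -305.] [ 7. 84.] 61
px [433.7 214.3] a 59 xy [ 0.5008 -0.2367] rect [ 500. -237.] [19. 17.] 89
px [349.4 214.8] a 137 xy [ 0.5026 -0.0322] rect [502. -40.] [125.   8.] 83
px [337.7 245.6] a 32 xy [ 0.4284 -0.002 ] rect [427.  -2.] [17. 10.] 89
px [312.9 266.4] a 22 xy [0.3797 0.0586] rect [380.  58.] [17.  8.] 74
```

View pics/t14.png

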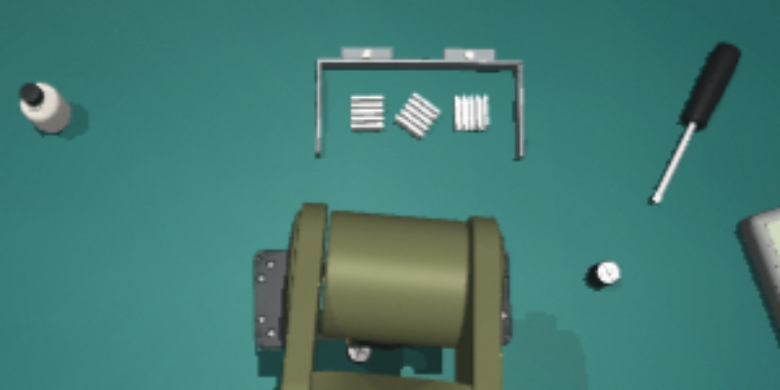

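View pics/s14.png

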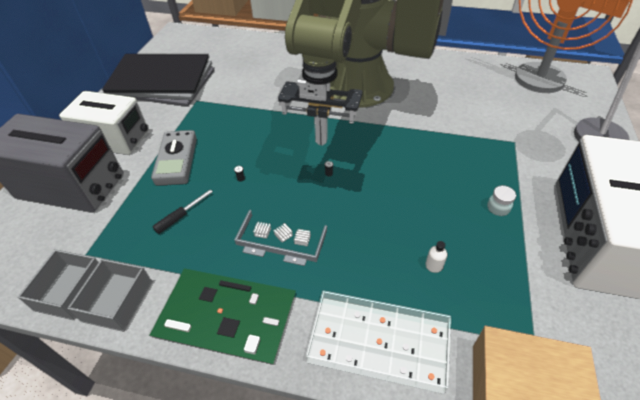

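All three sinks lie wholly inside the pen, at x about 0.656–0.660 with the open line at about 0.615. Both caps, the bottle and the driver are where they started, and the arm is clear, so I'm handing in.

```bash
python3 -c "
from bench import *
print(hand_in()); s=get_state(); print(s['t'],s['wrist_force'])"
```

```text
the job is handed in; nothing more can be done
None
the job is handed in; nothing more can be done
```

I swept all three heat sinks into the pen with closed fingers and handed the job in at about 18 s of the 72 s allowed; it reports no verdict. The right and middle sinks each went in with one straight push. The left one took a sideways push and then a forward one.

**Sinks:** The last top view puts their centres at (0.657, −0.115), (0.656, −0.064) and (0.660, −0.015). That is about 40 mm past the open line, between the walls, with all corners inside.

**Other things:**
- **Cap_b, bottle and screwdriver:** all measured within 1 mm of where they began.
- **Cap_a:** it was partly hidden by the arm in the last top view. The visible part matched its start within about 3 mm, and it stood upright in the scene view.
- **Jar:** I didn't measure it, but it looked unmoved in the scene view and the arm never came near it.

**Disagreements:**
- **Camera views:** the scene and top views differed by about 5 mm on the sinks. I used the top view for the final positions, and the margins are much larger than that.
- **Shortened move:** one fast move stopped short of its target because of the speed limit. I corrected it before touching anything.

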